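# Load the reagent crate into the sprung bay

### The arm

A 6-joint arm with a two-finger parallel gripper is mounted at the origin on the work surface. World frame = base frame: x ahead of the robot, y to its left, z up, the work surface at z = 0. Lengths are in m, angles in rad, forces in N, time in s.
With the tool pointing down it reaches from about 0.2 to 0.875 m from the base axis. Payload 3.4 kg.
Tool frame: the origin (TCP) lies at the very end of the fingers, on their centre line; the grasp point (between the pads) lies 19 mm behind it (arm.grasp_offset is the distance from the TCP to the grasp point, in m); z points along the fingers, y is the direction in which the jaws open and shut (so a half turn about z gives the same grasp; the last joint's range is limited). The gripper opens to 94 mm and grips with 3 to 60 N. Pads are 16 mm wide; open, the fingers measure 119 mm over their backs; the gripper's body (75 mm by 177 mm) begins 78 mm behind the grasp point.
Start: joints at [1.023, 0.276, 1.505, -0, 1.361, -0.121], TCP at [0.238, 0.523, 0.205] pointing down, gripper open.
Joint ranges: [-2.89, 2.89], [-0.75, 2.08], [0.22, 2.7], [-1.18, 4.32], [0.11, 2.71], [-2.7, 2.7]. Speed limits (rad/s): [2.57, 2.57, 3.14, 3.14, 3.14, 3.14].

### API

Orientations are given as a unit quaternion [x, y, z, w].
In Python, from station import arm gives the robot as it stands.
- The arm moves only by the tool jog_arm, never from a script. Its argument "steps" is a list of rows, each an object of numbers: "x", "y", "z": the shift along the tool's x, y, z in m; "roll": the turn about the tool's z in rad. In form: [{"x": .., "y": .., "z": .., "roll": ..}, ...]. A call has 1 to 10 rows; each row is the pose to reach, as a shift and turn from the pose measured when the call began, along the tool's axes at that moment; what a row does not reach only later rows make up. A row lasts 1/12 s, in which the tool goes at most 41.7 mm and 7.16 degrees, less where a joint would pass 70% of its speed; a pose out of reach is approached as far as the arm can. A call with a gripper value outside its range is refused whole. "gripper" is the finger opening in m, from 0 to 0.094, set as the call begins (left out, the last holds). The fingers move at their own pace and stop on an object; "grip_force" is the grip in N (left out, the last holds). Time passes only in rows, so rows that repeat a pose let the fingers close. It gives the time, the measured TCP pose, the force and the opening at its end, in the units of the state.
- arm.state(): the state, without advancing time (a new reading comes with each control period).
- arm.grab_frame(name): name is "scene" or "side" or "wrist"; returns (picture, depth): 384x512x3 uint8, blue, green, red; 384x512 float32, m along the optical axis (not along the pixel's ray), 0 where there is no reading.
- arm.camera_params(name): a dict with "vertical_fov" (degrees; the focal length in pixels is half the picture's height over the tangent of half this angle, whatever the lens; pixels are square), "cx", "cy" (the principal point, pixels), "R" (3x3) and "t" (3): a world point X has camera coordinates R X + t. Camera axes: x right, y down, z forward; pixel columns grow to the right and rows downward; lengths in m; the calibration is good to about 2 mm. A picture is of the moment at which its call begins: read the wrist's pose just before it. camera_params takes no time and is no camera call; for the wrist camera it gives the pose at the moment of the call.
- arm.close_job(): hands the job in, once; it reports no verdict.
Trained networks look in the newest picture that a camera, given by its name, has taken for a name from the list of things; names that differ only in an ending like _2 or _b are one class to them, and where a whole thing is asked for, a point or a joint stands for the part that bears it (a point fixed in the world has none). Each returns a list of dicts, best first, with "score" (0 to 1); they miss things now and then, are a little off and sometimes report something else, mostly with a low value. They report only what shows in the picture. A call takes as long as a camera call. They do not tell look-alikes from the thing itself.
- arm.boxes_of(camera, thing): "at" ([x, y, z] in m, in world coordinates, good to about 4 mm: the middle of the surface that is visible of it).
- arm.silhouettes(camera, thing): "pixels" (384x512 bool, what is visible of it).
- arm.tip_of(camera, thing): "at" ([x, y, z] in m, in world coordinates, good to about 4 mm: a listed point, or the origin of a listed thing).
The state is a dict: "t": time; "joint_pos": joint angles; "joint_velocities": joint speeds; "joint_efforts": joint torques, N m; "position": TCP position; "tool_rot": TCP orientation; "contact_force": force on the tool from outside, world axes, zero at the start; "moment": the same for the moment, N m; "grip_width": finger opening in m.
Only numpy, scipy, OpenCV 4.12 (cv2) and the standard library are available. Lean on these libraries where they do the work, as an engineer would, in place of code of your own. Each camera call takes 0.05 s, during which the arm holds its last target.

### The job

Push the crate of reagent bottles up the ramp and over the top into the bay, on against the sprung buffer at its end, until the crate's near edge drops down behind the lip and it sits flat on the bay's floor. Push it, do not lift it, do not drive it against the buffer with more than about 20 newtons, leave the glassware and the spot plate around it alone, and let go at the end.

Things in the scene. Friction and masses are not known exactly. Their poses are not given: they have to be found in the camera images.
- stand: Fixed aluminium ramp with a steel bay behind it. Origin: middle of the ramp's foot edge, on the bench; x level, pointing up the ramp; z up. Slope 12 degrees from x=0, z=0 to x=132, z=28 mm, then a level landing (z=28) to x=167. Side rails 10 mm high over ramp and landing, 132 mm apart inside from x=20, flaring to 166 mm apart at x=-34 (there 11 mm above the bench).
- lip_zero (a point): Fixed mark on the stand at x=172, y=0, z=27 mm, axes as the stand: where the lip is if the bay is pushed fully in. The bay slides under the landing and is clamped s = 0 to 22 mm further out along x; s is not measured, find it by feel or sight. The bay's tongue (z=27) ends in the lip at x=172+s, a sheer drop of 9 mm to its level floor (z=18). Side walls 22 mm high, 141 mm apart.
- buffer_zero (a point): Fixed mark on the stand at x=290, y=0, z=32 mm: face of the black rubber buffer if s=0; it truly is at 290+s, 118 mm past the lip, 100 mm wide, 4 to 24 mm above the bay floor. Spring: 2.4 N to start, then 1 N per mm, rigid stop after 8 mm. It is pressed 2 to 4 mm as the crate's near bottom edge clears the lip.
- crate: Loose grey plastic crate of capped bottles, 120 long (x) x 120 wide (y) x 62 mm high, 0.45 to 0.8 kg, nothing on it to grip. Origin: centre of its underside, z up, x towards the ramp. Starts on the bench before the ramp's foot, a little askew. Seated, it stays lightly clamped between buffer and lip.
- bumper (a point): Middle of the outer face of the crate's rubber bumper rail, the place to push: on the crate at x=-72, y=0, z=23 mm; axes as the crate. The rail is 110 mm wide, stands out 12 mm from the near (-x) side, 16 to 30 mm above the underside. Friction with the pusher can hold the near edge up above the lip: move down while still pushing, or the spring may shove the crate back out.
- beaker: Clear beaker, 68 mm wide, 85 mm tall, beside the stand; origin centre of underside. Leave alone.
- bottle: White plastic bottle, 52 mm wide, 100 mm tall, beside the stand; origin centre of underside. Leave alone.
- spotplate: White porcelain spot plate 110 x 70 x 14 mm lying beside the stand; origin centre of underside. Leave alone.
Mind the look-alikes: they are no part of the job. Of the things that look like the crate, the largest one is meant.

How it is judged:
On the way, in this order (a step that is already met when the one before it is completed fails the run):
1. the crate is climbing the ramp, tilted by it (angle between crate's own z axis and vertical between 0.15 and 0.27 rad and x of crate in the frame of stand between 0.02 and 0.14 m and contact force between crate and stand above 0.5 N), for 0.2 s.
2. the crate's near edge has dropped behind the lip (x of crate in the frame of stand above 0.226 m and z of crate in the frame of stand below 0.0205 m and angle between crate's own z axis and vertical below 0.035 rad), for 0.2 s.
At the end, for the whole second after the job is handed in: The crate rests level (within 2 degrees) on the bay floor (its underside 18 mm above the bench, within 2.5 mm), its near edge behind the lip, at rest and released (all of step 2 and x of crate in the frame of stand below 0.265 m and y of crate in the frame of stand between -0.014 and 0.014 m and z of crate in the frame of stand above 0.0155 m and linear speed of crate below 0.01 m/s); the robot touches nothing.
It fails at once if the crate, over the top and at the buffer, is pressed by the fingers with more than 20 N (x of crate in the frame of stand above 0.215 m and contact force between the fingers and crate above 20 N).
It fails at once if the crate is lifted clear of the ramp or bay (z of crate in the frame of stand above 0.055 m).
It fails at once if the beaker, bottle or spot plate is disturbed (distance of any of beaker, bottle, spotplate from where it was at the start of the episode above 0.015 m or angle between any of beaker, bottle's own z axis and vertical above 0.3 rad).
It also fails if it takes over 64 s, if anything falls off the work surface, if the arm or the gripper's body presses on something with over 40 N, if the wrist force passes 120 N, or if a joint passes its speed limit or range.

## Working session

There is one attempt and no reset: what is moved stays moved. The work goes in short steps, Python scripts to look and compute and a tool call to move; the robot and the scene stay as the last step left them, time stands still between calls to the robot, and variables do not carry over. Pictures are saved under pics/ and viewed, and the job is handed in when it is done.

Besides the shell and the picture viewer there is one more tool, called as name([rows], argument=value, ...), one row to a line, values as JSON. jog_arm: Moves the arm, as the interface text tells. Its arguments: {"type":"object","properties":{"steps":{"type":"array"},"gripper":{"type":"number"},"grip_force":{"type":"number"}},"required":["steps"]}

```bash
mkdir -p pics; ls; cat > h.py <<'E'
import numpy as np, cv2
from station import arm
def save(n,fn):
    im,d=arm.grab_frame(n); cv2.imwrite('pics/'+fn,im); return im,d
def cloud(n,d):
    p=arm.camera_params(n); f=192/np.tan(np.radians(p['vertical_fov']/2))
    v,u=np.mgrid[:384,:512]; c=np.stack([(u-p['cx'])/f*d,(v-p['cy'])/f*d,d],-1)
    return (c-np.array(p['t']))@np.array(p['R'])
E
python3 - <<'E'
from h import *
for n in ['scene','side']:
    im,d=save(n,n+'0.png'); np.save(n+'0.npy',cloud(n,d)); np.save(n+'0d.npy',d)
    for th in ['crate','bumper','stand','lip_zero','buffer_zero','beaker','bottle','spotplate']:
        try: print(n,th,[(np.round(r['at'],3).tolist(),round(r['score'],2)) for r in arm.tip_of(n,th)])
        except Exception as e: print(n,th,e)
s=arm.state(); print(s)
E
```

```text
pics
scene crate [([0.42, -0.194, -0.0], 0.82), ([0.583, -0.115, 0.001], 0.8), ([0.575, -0.319, -0.003], 0.57)]
scene bumper [([0.578, -0.185, 0.021], 0.82), ([0.401, -0.148, 0.014], 0.81), ([0.523, -0.34, 0.013], 0.63)]
scene stand [([0.58, -0.017, -0.002], 0.81)]
scene lip_zero [([0.588, 0.154, 0.027], 0.77), ([0.58, -0.115, -0.002], 0.38)]
scene buffer_zero []
scene beaker [([0.737, 0.011, 0.004], 0.96), ([0.582, -0.117, -0.004], 0.43)]
scene bottle [([0.741, 0.188, -0.0], 0.89), ([0.58, -0.113, -0.004], 0.7)]
scene spotplate [([0.416, 0.003, 0.001], 0.95)]
side crate [([0.582, -0.114, 0.004], 0.89), ([0.426, -0.192, -0.003], 0.81), ([0.577, -0.325, 0.002], 0.77)]
side bumper [([0.397, -0.145, 0.016], 0.93), ([0.578, -0.183, 0.025], 0.67), ([0.527, -0.335, 0.018], 0.62)]
side stand [([0.575, -0.021, -0.004], 0.86)]
side lip_zero [([0.591, 0.154, 0.026], 0.85)]
side buffer_zero []
side beaker [([0.745, 0.015, 0.0], 0.62)]
side bottle [([0.747, 0.186, -0.001], 0.72)]
side spotplate [([0.415, 0.004, -0.002], 0.63)]
{'t': 0.9, 'joint_pos': array([ 1.02298851e+00,  2.75891072e-01,  1.50488887e+00, -4.44029076e-06,
        1.36070258e+00, -1.20994657e-01]), 'joint_velocities': array([-0.00131064, -0.00066921, -0.00015871, -0.00042527, -0.00046097,
        0.0007743 ]), 'joint_efforts': array([-2.66480183e-04, -4.04441571e+01, -2.37501007e+01,  7.00897537e-02,
        2.46293214e-02, -1.31940291e-05]), 'position': array([0.23805817, 0.52344868, 0.20550255]), 'tool_rot': array([2.11789974e-01, 9.77315202e-01, 5.13068396e-05, 2.01252418e-05]), 'contact_force': array([-0.10947196, -0.52560717,  0.01104776]), 'moment': array([ 0.00637111, -0.02471   , -0.01486364]), 'grip_width': 0.0945372763374255}
```

View pics/scene0.png

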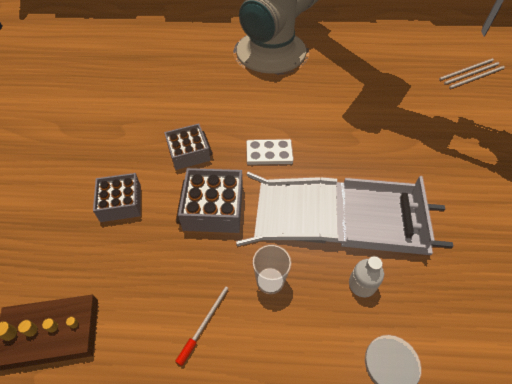

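View pics/side0.png

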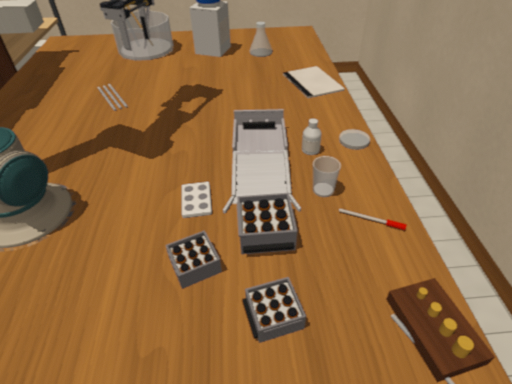

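```bash
cat > rect.py <<'E'
from h import *
import sys
def rect(tag,o,th,png,npy,x0=-.25,x1=.37,w=.13,res=.001):
    im=cv2.imread(png); P=np.load(npy).reshape(-1,3); C=im.reshape(-1,3)
    ex=np.array([np.cos(th),np.sin(th)]); ey=np.array([-ex[1],ex[0]])
    q=P[:,:2]-o; return q@ex,q@ey,P[:,2],C
E
python3 - <<'E'
from rect import *
o=np.array([.578,-.019]); th=np.pi/2-np.radians(3.8)
for n in ['scene','side']:
    x,y,z,C=rect(n,o,th,f'pics/{n}0.png',f'{n}0.npy')
    # bench check
    m=(abs(x)<.3)&(abs(y)<.3)&(abs(z)<.008); print(n,'bench z',np.median(z[m]))
    # ramp fit
    m=(x>.02)&(x<.125)&(abs(y)<.05)&(z>-.01)&(z<.06); A=np.c_[x[m],y[m],np.ones(m.sum())]; print('ramp',np.linalg.lstsq(A,z[m],rcond=None)[0],m.sum())
    for a in np.arange(0.0,.33,.02):
        m=(x>a)&(x<a+.02)&(abs(y)<.11)&(z>.009)&(z<.08)
        c=(x>a)&(x<a+.02)&(abs(y)<.04)
        if m.sum()>5: print(round(a,2),'y',np.round(np.percentile(y[m],[1,99]),4),'zc',np.round(np.median(z[c]),4),np.round(np.percentile(z[c],[5,95]),4))
    # render
    W=620;H=260
    u=np.round((x+.25)/.001).astype(int);v=np.round((.13-y)/.001).astype(int)
    out=np.zeros((H,W,3),np.uint8);hm=np.zeros((H,W),np.float32)
    k=(u>=0)&(u<W)&(v>=0)&(v<H)
    out[v[k],u[k]]=C[k]; hm[v[k],u[k]]=np.clip(z[k]+.01,0,.1)/.1*255
    ker=np.ones((3,3)); out=cv2.dilate(out,ker);hm=cv2.applyColorMap(cv2.dilate(hm,ker).astype(np.uint8),cv2.COLORMAP_JET)
    cv2.imwrite(f'pics/rect_{n}.png',np.vstack([out,hm]))
E
```

```text
scene bench z -0.0006562609946907744
ramp [ 0.21231193  0.00120073 -0.00039658] 1940
0.0 y [-0.0796  0.0784] zc 0.0015 [-0.0009  0.0046]
0.02 y [-0.0745  0.0746] zc 0.006 [0.0031 0.0088]
0.04 y [-0.0745  0.0721] zc 0.0103 [0.0076 0.0131]
0.06 y [-0.0744  0.0723] zc 0.0144 [0.0117 0.0173]
0.08 y [-0.0745  0.0724] zc 0.0189 [0.0159 0.0218]
0.1 y [-0.0741  0.0721] zc 0.023 [0.0199 0.0256]
0.12 y [-0.0746  0.0718] zc 0.0268 [0.0244 0.0293]
0.14 y [-0.0739  0.0719] zc 0.0273 [0.0253 0.0291]
0.16 y [-0.0739  0.0715] zc 0.0265 [0.0246 0.0286]
0.18 y [-0.0765  0.0753] zc 0.0177 [0.0154 0.0267]
0.2 y [-0.0765  0.0758] zc 0.0174 [0.0153 0.0191]
0.22 y [-0.0765  0.0755] zc 0.0173 [0.0154 0.0193]
0.24 y [-0.0764  0.0749] zc 0.0174 [0.0154 0.0195]
0.26 y [-0.0767  0.0752] zc 0.0174 [0.0156 0.0193]
0.28 y [-0.0763  0.0756] zc 0.0173 [0.0155 0.0194]
0.3 y [-0.076   0.0759] zc 0.0394 [0.0176 0.0427]
0.32 y [-0.0757  0.0744] zc 0.0429 [0.0164 0.0681]
side bench z 0.0002100604658485078
ramp [ 2.14588736e-01 -2.22719913e-05 -1.71812344e-04] 1154
  return _methods._mean(a, axis=axis, dtype=dtype,
  ret = ret.dtype.type(ret / rcount)
Traceback (most recent call last):
IndexError: index -1 is out of bounds for axis 0 with size 0
```

```bash
ls pics
```

```text
rect_scene.png
scene0.png
side0.png
```

View pics/rect_scene.png

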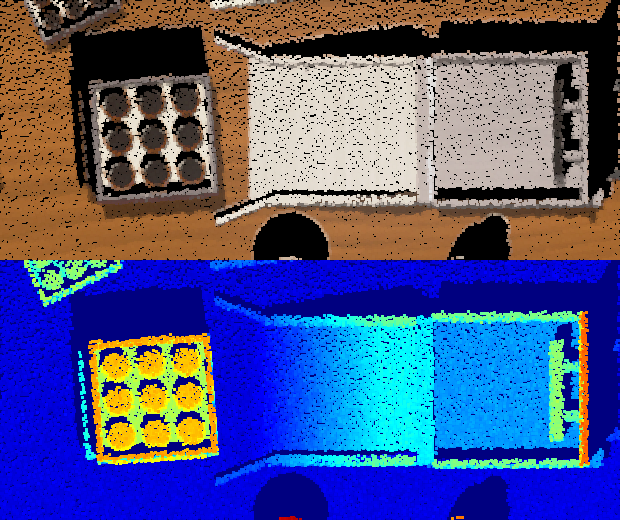

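```bash
python3 - <<'E'
from rect import *
o=np.array([.578,-.019]); th=np.pi/2-np.radians(3.8)
x,y,z,C=rect('s',o,th,'pics/scene0.png','scene0.npy')
for a in np.arange(.13,.205,.004):
    c=(x>a)&(x<a+.004)&(abs(y)<.055); print(round(a,3),np.round(np.median(z[c]),4),C[c].mean(0).round())
print('buffer')
for a in np.arange(.28,.335,.003):
    c=(x>a)&(x<a+.003)&(abs(y)<.045); print(round(a,3),np.round(np.percentile(z[c],[10,50,90]),4),C[c].mean(0).round())
# crate: top rim
m=(x>-.2)&(x<.0)&(abs(y)<.1)&(z>.055)&(z<.075)
pts=np.c_[x,y][m].astype(np.float32); print('crate rect',m.sum(),cv2.minAreaRect(pts*1000))
m=(x>-.25)&(x<.0)&(abs(y)<.1)&(z>.01)&(z<.035)
print('low pts',np.round(np.percentile(x[m],[0,1,5]),4))
x,y,z,C=rect('s',o,th,'pics/side0.png','side0.npy')
m=(x>-.2)&(x<.0)&(abs(y)<.1)&(z>.055)&(z<.075)
print('side crate',m.sum(),cv2.minAreaRect(np.c_[x,y][m].astype(np.float32)*1000))
m=(x>-.25)&(x<-.12)&(abs(y)<.08)&(z>.012)&(z<.055)
for zz in np.arange(.012,.055,.004):
    k=m&(z>zz)&(z<zz+.004); 
    if k.sum()>5: 
        pf=np.polyfit(y[k],x[k],1); print('z',round(zz,3),pf.round(4),k.sum(),np.percentile(y[k],[1,99]).round(4))
E
```

```text
0.13 0.0274 [208. 220. 228.]
0.134 0.0274 [208. 219. 227.]
0.138 0.0276 [207. 219. 227.]
0.142 0.027 [207. 219. 226.]
0.146 0.0271 [207. 219. 227.]
0.15 0.0273 [210. 221. 228.]
0.154 0.0273 [207. 219. 226.]
0.158 0.0271 [207. 219. 226.]
0.162 0.0272 [201. 213. 222.]
0.166 0.0263 [178. 185. 198.]
0.17 0.0263 [175. 182. 195.]
0.174 0.0264 [178. 184. 197.]
0.178 0.0265 [203. 207. 214.]
0.182 0.0195 [193. 197. 207.]
0.186 0.0175 [178. 184. 198.]
0.19 0.0173 [177. 183. 197.]
0.194 0.0172 [176. 183. 197.]
0.198 0.0174 [176. 182. 196.]
0.202 0.0173 [176. 182. 196.]
buffer
0.28 [0.016  0.017  0.0188] [172. 178. 191.]
0.283 [0.0159 0.0174 0.0192] [171. 177. 191.]
0.286 [0.0158 0.0173 0.019 ] [171. 177. 191.]
0.289 [0.0157 0.0174 0.0189] [171. 177. 191.]
0.292 [0.0159 0.0172 0.0186] [171. 177. 190.]
0.295 [0.0155 0.017  0.0185] [171. 177. 190.]
0.298 [0.0166 0.0265 0.039 ] [ 96. 101. 111.]
0.301 [0.0174 0.0373 0.0422] [67. 71. 80.]
0.304 [0.0401 0.0413 0.0425] [44. 49. 56.]
0.307 [0.0399 0.0417 0.0428] [43. 47. 55.]
0.31 [0.0393 0.0406 0.0426] [63. 67. 74.]
0.313 [0.0354 0.037  0.0386] [121. 1
[... 421 characters left out ...]
49902344), 4.054137706756592)
low pts [-0.2118 -0.2049 -0.1974]
side crate 1355 ((-95.54692077636719, -5.810371398925781), (123.23821258544922, 122.4039077758789), 3.976599931716919)
z 0.012 [-0.0349 -0.1589] 6 [-0.0665  0.0487]
z 0.016 [-0.0519 -0.1641] 37 [-0.0702  0.0486]
z 0.02 [-0.0732 -0.1663] 57 [-0.0686  0.0463]
z 0.024 [-0.0758 -0.1655] 87 [-0.0679  0.0464]
z 0.028 [-0.0761 -0.1611] 271 [-0.066   0.0439]
z 0.032 [-0.0808 -0.1561] 72 [-0.0658  0.0463]
z 0.036 [-0.0725 -0.1555] 76 [-0.0676  0.0476]
z 0.04 [-0.0763 -0.1553] 70 [-0.069   0.0439]
z 0.044 [ 0.0131 -0.1439] 123 [-0.0661  0.047 ]
z 0.048 [-0.0627 -0.1487] 104 [-0.0686  0.0514]
z 0.052 [-0.0158 -0.1442] 119 [-0.0684  0.0518]
```

jog_arm([
  {"x": -0.62,"y": -0.54,"roll": 1.136},
  {"x": -0.62,"y": -0.54,"roll": 1.136},
  {"x": -0.62,"y": -0.54,"roll": 1.136},
  {"x": -0.62,"y": -0.54,"roll": 1.136},
  {"x": -0.62,"y": -0.54,"roll": 1.136},
  {"x": -0.62,"y": -0.54,"roll": 1.136},
  {"x": -0.62,"y": -0.54,"roll": 1.136},
  {"x": -0.62,"y": -0.54,"roll": 1.136},
  {"x": -0.62,"y": -0.54,"roll": 1.136},
  {"x": -0.62,"y": -0.54,"roll": 1.136},
], gripper=0.06)

```text
schema error: expected keys x, y, z, roll
```

jog_arm([
  {"x": -0.62,"y": -0.54,"z": 0,"roll": 1.136},
  {"x": -0.62,"y": -0.54,"z": 0,"roll": 1.136},
  {"x": -0.62,"y": -0.54,"z": 0,"roll": 1.136},
  {"x": -0.62,"y": -0.54,"z": 0,"roll": 1.136},
  {"x": -0.62,"y": -0.54,"z": 0,"roll": 1.136},
  {"x": -0.62,"y": -0.54,"z": 0,"roll": 1.136},
  {"x": -0.62,"y": -0.54,"z": 0,"roll": 1.136},
  {"x": -0.62,"y": -0.54,"z": 0,"roll": 1.136},
  {"x": -0.62,"y": -0.54,"z": 0,"roll": 1.136},
  {"x": -0.62,"y": -0.54,"z": 0,"roll": 1.136},
], gripper=0.06)

```text
t: 1.73
position: [0.4112, 0.1424, 0.2059]
tool_rot: [0.706, 0.708, 0.001, 0.0]
contact_force: [0.4, 0.8, 0.5]
grip_width: 0.06
```

jog_arm([
  {"x": -0.367,"y": 0.168,"z": 0,"roll": 0},
  {"x": -0.367,"y": 0.168,"z": 0,"roll": 0},
  {"x": -0.367,"y": 0.168,"z": 0,"roll": 0},
  {"x": -0.367,"y": 0.168,"z": 0,"roll": 0},
  {"x": -0.367,"y": 0.168,"z": 0,"roll": 0},
  {"x": -0.367,"y": 0.168,"z": 0,"roll": 0},
  {"x": -0.367,"y": 0.168,"z": 0,"roll": 0},
  {"x": -0.367,"y": 0.168,"z": 0,"roll": 0},
  {"x": -0.367,"y": 0.168,"z": 0,"roll": 0},
  {"x": -0.367,"y": 0.168,"z": 0,"roll": 0},
])

```text
t: 2.57
position: [0.5817, -0.2276, 0.2056]
tool_rot: [0.706, 0.708, 0.0, 0.001]
contact_force: [1.0, 0.3, 0.4]
grip_width: 0.0604
```

```bash
python3 - <<'E'
from h import *
im,d=save('wrist','w1.png'); print(arm.state()['position'],arm.state()['tool_rot'])
E
```

```text
[ 0.58421147 -0.23288482  0.20497351] [ 7.07244885e-01  7.06959335e-01 -5.04245752e-04  3.59414357e-03]
```

View pics/w1.png

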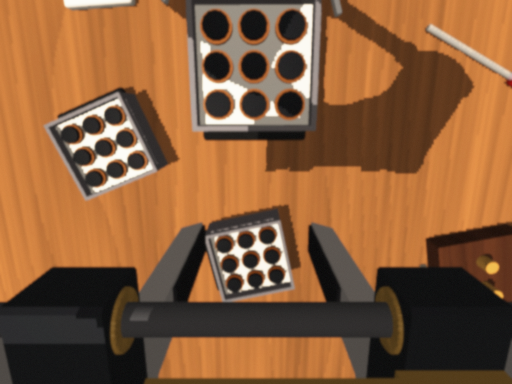

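jog_arm([
  {"x": 0.008,"y": -0.004,"z": 0.04,"roll": 0},
  {"x": 0.008,"y": -0.004,"z": 0.08,"roll": 0},
  {"x": 0.008,"y": -0.004,"z": 0.12,"roll": 0},
  {"x": 0.008,"y": -0.004,"z": 0.13,"roll": 0},
  {"x": 0.008,"y": -0.004,"z": 0.13,"roll": 0},
  {"x": 0.008,"y": -0.004,"z": 0.13,"roll": 0},
])

```text
t: 3.12
position: [0.5815, -0.2258, 0.0758]
tool_rot: [0.707, 0.707, -0.0, 0.004]
contact_force: [0.2, -0.9, 0.6]
grip_width: 0.0597
```

jog_arm([
  {"x": 0.003,"y": -0.002,"z": 0.03,"roll": 0},
  {"x": 0.003,"y": -0.002,"z": 0.05,"roll": 0},
  {"x": 0.003,"y": -0.002,"z": 0.063,"roll": 0},
  {"x": 0.003,"y": -0.002,"z": 0.063,"roll": 0},
  {"x": 0.003,"y": -0.002,"z": 0.063,"roll": 0},
  {"x": 0.003,"y": -0.002,"z": 0.063,"roll": 0},
])

```text
t: 3.62
position: [0.5819, -0.2241, 0.0155]
tool_rot: [0.707, 0.707, 0.0, 0.006]
contact_force: [-0.3, -0.0, 0.4]
grip_width: 0.06
```

```bash
cat > st.py <<'E'
from h import *
s=arm.state(); p=s['position']; q=s['tool_rot']
o=np.array([.579,-.019]); th=np.pi/2-np.radians(3.8); ex=np.array([np.cos(th),np.sin(th)]); ey=np.array([-ex[1],ex[0]])
from scipy.spatial.transform import Rotation as R
M=R.from_quat(q).as_matrix(); h=np.degrees(np.arctan2(M[1,0],M[0,0]))-86.2
f=s['contact_force']
print('t %.2f tcp stand x %.4f y %.4f z %.4f yaw %.2f deg tilt z %s F stand %s mom %s w %.4f'%(s['t'],(p[:2]-o)@ex,(p[:2]-o)@ey,p[2],h,M[:,2].round(4),np.round([f[:2]@ex,f[:2]@ey,f[2]],1),s['moment'].round(2),s['grip_width']))
E
python3 st.py; python3 - <<'E'
from h import *
save('side','s1.png')
E
```

```text
t 3.62 tcp stand x -0.2045 y -0.0165 z 0.0155 yaw 3.80 deg tilt z [ 0.0097 -0.0085 -0.9999] F stand [-0.   0.3  0.4] mom [-0.11  0.04 -0.  ] w 0.0600
```

View pics/s1.png

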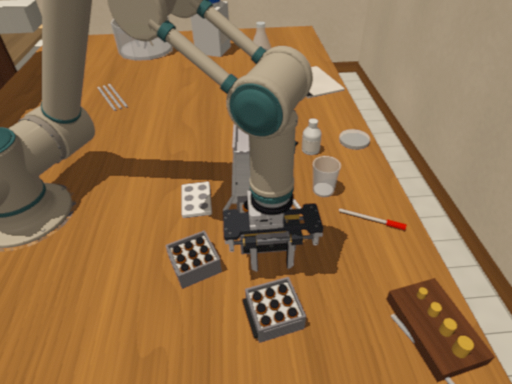

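jog_arm([
  {"x": 0.006,"y": -0.001,"z": 0.002,"roll": 0},
  {"x": 0.012,"y": -0.002,"z": 0.004,"roll": 0},
  {"x": 0.017,"y": -0.003,"z": 0.004,"roll": 0},
  {"x": 0.022,"y": -0.003,"z": 0.004,"roll": 0},
  {"x": 0.026,"y": -0.003,"z": 0.004,"roll": 0},
  {"x": 0.03,"y": -0.003,"z": 0.004,"roll": 0},
  {"x": 0.032,"y": -0.003,"z": 0.004,"roll": 0},
])

```text
t: 4.25
position: [0.5789, -0.1922, 0.0112]
tool_rot: [0.707, 0.707, -0.0, 0.007]
contact_force: [-1.4, -2.8, -0.9]
grip_width: 0.06
```

```bash
python3 st.py
```

```text
t 4.25 tcp stand x -0.1728 y -0.0114 z 0.0112 yaw 3.85 deg tilt z [ 0.0097 -0.0098 -0.9999] F stand [-2.9  1.2 -0.9] mom [-0.53  0.17  0.03] w 0.0600
```

jog_arm([
  {"x": 0.006,"y": -0.0007,"z": 0,"roll": 0.006},
  {"x": 0.012,"y": -0.0015,"z": 0,"roll": 0.012},
  {"x": 0.018,"y": -0.0022,"z": 0,"roll": 0.02},
  {"x": 0.024,"y": -0.003,"z": 0,"roll": 0.027},
  {"x": 0.03,"y": -0.0037,"z": 0,"roll": 0.034},
  {"x": 0.036,"y": -0.0045,"z": 0,"roll": 0.041},
  {"x": 0.042,"y": -0.0053,"z": 0,"roll": 0.048},
  {"x": 0.048,"y": -0.006,"z": 0,"roll": 0.055},
  {"x": 0.054,"y": -0.0068,"z": 0,"roll": 0.062},
  {"x": 0.058,"y": -0.0075,"z": 0,"roll": 0.067},
])

```text
t: 5.08
position: [0.5713, -0.1335, 0.0105]
tool_rot: [0.73, 0.683, 0.0, 0.007]
contact_force: [0.5, -4.7, 1.4]
grip_width: 0.0602
```

```bash
python3 st.py; cat > look.py <<'E'
from rect import *
import sys
o=np.array([.579,-.019]); th=np.pi/2-np.radians(3.8)
k=sys.argv[1]
for n in ['scene','side']:
    im,d=save(n,f'{n}_{k}.png'); np.save('tmp.npy',cloud(n,d))
    x,y,z,C=rect(n,o,th,f'pics/{n}_{k}.png','tmp.npy')
    print(n,'crate',[(np.round([(np.array(r['at'][:2])-o)@[np.cos(th),np.sin(th)],(np.array(r['at'][:2])-o)@[-np.sin(th),np.cos(th)],r['at'][2]],3).tolist(),round(r['score'],2)) for r in arm.tip_of(n,'crate')[:3]])
    a,b=cv2.imread(f'pics/{n}_{k}.png'),None
E
python3 look.py a
```

```text
t 5.08 tcp stand x -0.1147 y 0.0001 z 0.0105 yaw 0.00 deg tilt z [ 0.0097 -0.0097 -0.9999] F stand [-4.7 -0.9  1.4] mom [-0.87  0.03  0.  ] w 0.0602
scene crate [([-0.301, -0.014, -0.001], 0.94), ([-0.031, -0.003, -0.0], 0.61), ([-0.188, 0.145, -0.003], 0.53)]
side crate [([-0.185, 0.141, -0.002], 0.86), ([-0.306, -0.016, 0.003], 0.8)]
```

View pics/scene_a.png

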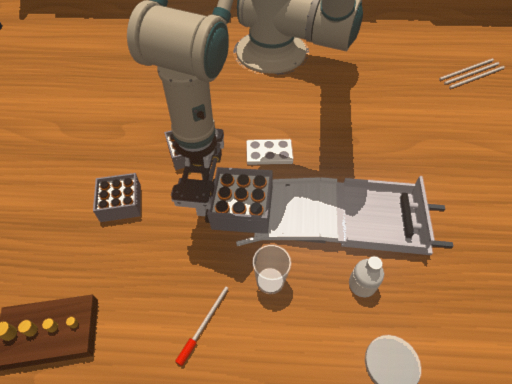

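jog_arm([
  {"x": 0.008,"y": 0,"z": -0.001,"roll": 0},
  {"x": 0.016,"y": 0,"z": -0.001,"roll": 0},
  {"x": 0.024,"y": 0,"z": -0.002,"roll": 0},
  {"x": 0.032,"y": 0,"z": -0.002,"roll": 0},
  {"x": 0.04,"y": 0,"z": -0.003,"roll": 0},
  {"x": 0.048,"y": 0,"z": -0.003,"roll": 0},
  {"x": 0.056,"y": 0,"z": -0.003,"roll": 0},
  {"x": 0.064,"y": 0,"z": -0.003,"roll": 0},
  {"x": 0.072,"y": 0,"z": -0.003,"roll": 0},
  {"x": 0.08,"y": 0,"z": -0.003,"roll": 0},
])

```text
t: 6.12
position: [0.5759, -0.0521, 0.0126]
tool_rot: [0.73, 0.683, 0.0, 0.005]
contact_force: [-0.0, -3.1, -1.3]
grip_width: 0.0601
```

```bash
python3 st.py; python3 look.py b
```

```text
t 6.12 tcp stand x -0.0333 y 0.0009 z 0.0126 yaw 0.01 deg tilt z [ 0.008  -0.0076 -0.9999] F stand [-3.1 -0.2 -1.3] mom [-0.57  0.09  0.03] w 0.0601
scene crate [([-0.301, -0.016, -0.002], 0.97), ([0.054, -0.003, 0.009], 0.88), ([-0.186, 0.148, 0.002], 0.65)]
side crate [([-0.304, -0.016, -0.0], 0.93), ([-0.184, 0.14, -0.002], 0.74), ([0.053, -0.002, 0.016], 0.72)]
```

View pics/scene_b.png

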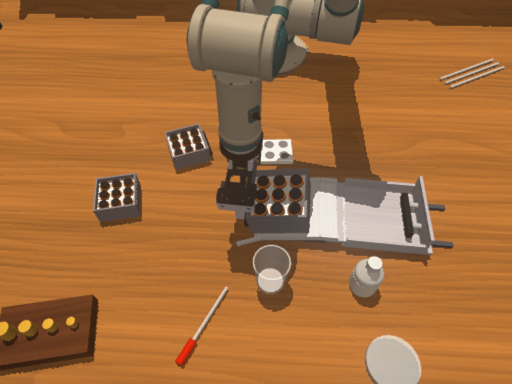

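View pics/side_b.png

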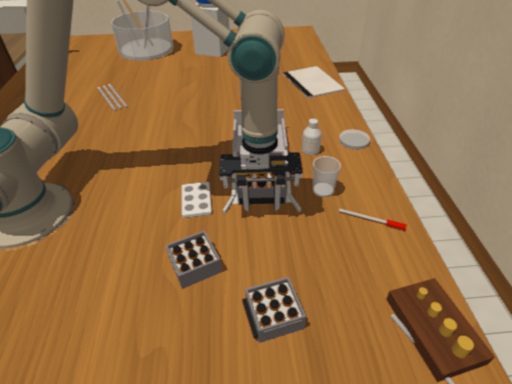

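jog_arm([
  {"x": 0.007,"y": 0,"z": 0,"roll": 0},
  {"x": 0.014,"y": 0,"z": -0.001,"roll": 0},
  {"x": 0.021,"y": 0,"z": -0.002,"roll": 0},
  {"x": 0.028,"y": 0,"z": -0.0035,"roll": 0},
  {"x": 0.035,"y": 0,"z": -0.005,"roll": 0},
  {"x": 0.042,"y": 0,"z": -0.0065,"roll": 0},
  {"x": 0.049,"y": 0,"z": -0.008,"roll": 0},
  {"x": 0.056,"y": 0,"z": -0.0095,"roll": 0},
  {"x": 0.063,"y": 0,"z": -0.011,"roll": 0},
  {"x": 0.07,"y": 0,"z": -0.0125,"roll": 0},
])

```text
t: 7.15
position: [0.5816, 0.0157, 0.026]
tool_rot: [0.73, 0.684, 0.0, 0.008]
contact_force: [-0.6, -7.1, 4.2]
grip_width: 0.0602
```

```bash
python3 st.py; python3 look.py c
```

```text
t 7.15 tcp stand x 0.0348 y -0.0003 z 0.0260 yaw 0.07 deg tilt z [ 0.0105 -0.011  -0.9999] F stand [-7.1  0.2  4.2] mom [-1.42  0.22 -0.01] w 0.0602
scene crate [([-0.303, -0.017, 0.0], 0.88), ([-0.187, 0.148, 0.0], 0.77), ([0.123, -0.005, 0.023], 0.75)]
side crate [([0.122, -0.004, 0.032], 0.8), ([-0.187, 0.138, -0.004], 0.72), ([-0.305, -0.016, 0.001], 0.6)]
```

View pics/scene_c.png

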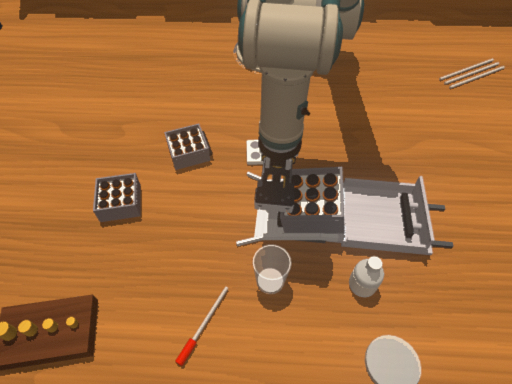

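jog_arm([
  {"x": 0.005,"y": 0,"z": -0.001,"roll": 0},
  {"x": 0.01,"y": 0,"z": -0.002,"roll": 0},
  {"x": 0.015,"y": 0,"z": -0.0035,"roll": 0},
  {"x": 0.02,"y": 0,"z": -0.005,"roll": 0},
  {"x": 0.025,"y": 0,"z": -0.0065,"roll": 0},
  {"x": 0.03,"y": 0,"z": -0.008,"roll": 0},
  {"x": 0.035,"y": 0,"z": -0.009,"roll": 0},
  {"x": 0.04,"y": 0,"z": -0.01,"roll": 0},
  {"x": 0.045,"y": 0,"z": -0.011,"roll": 0},
  {"x": 0.05,"y": 0,"z": -0.012,"roll": 0},
])

```text
t: 8.18
position: [0.585, 0.0662, 0.0378]
tool_rot: [0.73, 0.683, 0.001, 0.007]
contact_force: [-0.5, -0.3, -0.0]
grip_width: 0.0602
```

```bash
python3 st.py; python3 look.py d
```

```text
t 8.18 tcp stand x 0.0854 y -0.0004 z 0.0378 yaw -0.01 deg tilt z [ 0.0112 -0.0091 -0.9999] F stand [-0.3  0.5 -0. ] mom [-0.06  0.03 -0.  ] w 0.0602
scene crate [([-0.184, 0.148, -0.0], 0.84), ([0.165, -0.003, 0.025], 0.8), ([-0.301, -0.012, -0.004], 0.57)]
side crate [([0.167, -0.005, 0.035], 0.94), ([-0.187, 0.141, 0.001], 0.92), ([-0.307, -0.018, 0.0], 0.87)]
```

View pics/scene_d.png

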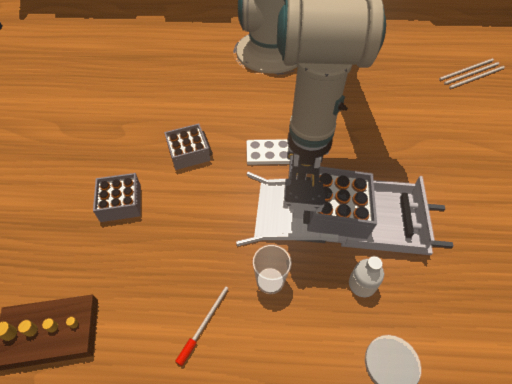

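jog_arm([
  {"x": 0.005,"y": 0,"z": -0.001,"roll": 0},
  {"x": 0.01,"y": 0,"z": -0.002,"roll": 0},
  {"x": 0.015,"y": 0,"z": -0.003,"roll": 0},
  {"x": 0.02,"y": 0,"z": -0.004,"roll": 0},
  {"x": 0.025,"y": 0,"z": -0.005,"roll": 0},
  {"x": 0.03,"y": 0,"z": -0.006,"roll": 0},
  {"x": 0.035,"y": 0,"z": -0.007,"roll": 0},
  {"x": 0.04,"y": 0,"z": -0.007,"roll": 0},
  {"x": 0.044,"y": 0,"z": -0.007,"roll": 0},
  {"x": 0.046,"y": 0,"z": -0.007,"roll": 0},
])

```text
t: 9.22
position: [0.587, 0.1143, 0.0433]
tool_rot: [0.73, 0.684, 0.001, 0.006]
contact_force: [0.5, -1.3, -2.3]
grip_width: 0.0599
```

```bash
python3 st.py; python3 look.py e
```

```text
t 9.22 tcp stand x 0.1335 y 0.0009 z 0.0433 yaw 0.04 deg tilt z [ 0.0092 -0.0068 -0.9999] F stand [-1.3 -0.6 -2.3] mom [-0.51  0.05 -0.01] w 0.0599
scene crate [([0.212, -0.005, 0.022], 0.92), ([-0.303, -0.017, -0.003], 0.71), ([-0.186, 0.148, 0.001], 0.67)]
side crate [([0.211, -0.003, 0.026], 0.93), ([-0.187, 0.143, -0.001], 0.85), ([-0.303, -0.02, 0.003], 0.76)]
```

View pics/scene_e.png

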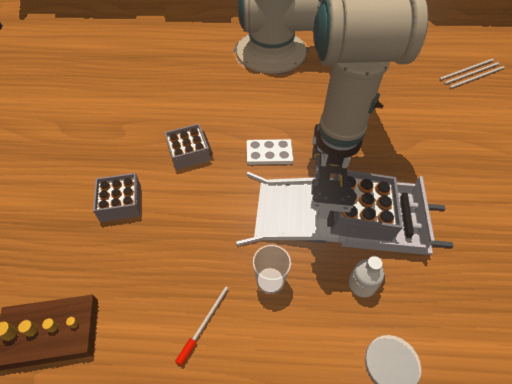

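View pics/side_e.png

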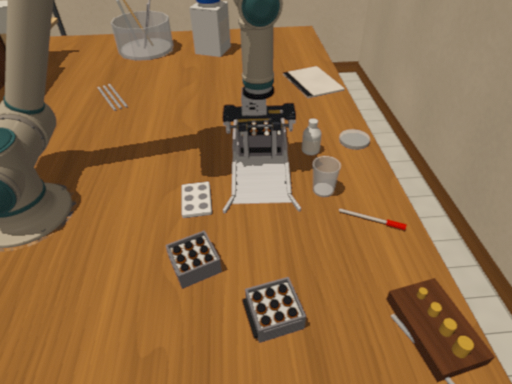

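jog_arm([
  {"x": 0.002,"y": 0,"z": 0,"roll": 0},
  {"x": 0.004,"y": 0,"z": 0,"roll": 0},
  {"x": 0.006,"y": 0,"z": 0,"roll": 0},
  {"x": 0.008,"y": 0,"z": 0.001,"roll": 0},
  {"x": 0.01,"y": 0,"z": 0.001,"roll": 0},
  {"x": 0.012,"y": 0,"z": 0.001,"roll": 0},
  {"x": 0.014,"y": 0,"z": 0.002,"roll": 0},
  {"x": 0.016,"y": 0,"z": 0.002,"roll": 0},
  {"x": 0.018,"y": 0,"z": 0.002,"roll": 0},
  {"x": 0.02,"y": 0,"z": 0.002,"roll": 0},
])

```text
t: 10.25
position: [0.5884, 0.1345, 0.0412]
tool_rot: [0.73, 0.683, 0.001, 0.005]
contact_force: [-0.2, -2.0, -1.4]
grip_width: 0.0602
```

```bash
python3 st.py
```

```text
t 10.25 tcp stand x 0.1538 y 0.0008 z 0.0412 yaw -0.00 deg tilt z [ 0.0094 -0.0057 -0.9999] F stand [-2.   0.1 -1.4] mom [-0.43  0.05 -0.04] w 0.0602
```

jog_arm([
  {"x": 0.001,"y": 0,"z": 0,"roll": 0},
  {"x": 0.002,"y": 0,"z": 0,"roll": 0},
  {"x": 0.003,"y": 0,"z": 0,"roll": 0},
  {"x": 0.004,"y": 0,"z": 0,"roll": 0},
  {"x": 0.005,"y": 0,"z": 0,"roll": 0},
  {"x": 0.005,"y": 0,"z": 0,"roll": 0},
])

```text
t: 10.75
position: [0.5887, 0.1397, 0.0411]
tool_rot: [0.73, 0.683, 0.001, 0.005]
contact_force: [0.1, -1.6, -0.6]
grip_width: 0.0597
```

```bash
python3 st.py; python3 look.py f
```

```text
t 10.75 tcp stand x 0.1590 y 0.0009 z 0.0411 yaw -0.00 deg tilt z [ 0.0091 -0.0054 -0.9999] F stand [-1.6 -0.2 -0.6] mom [-0.33  0.15  0.01] w 0.0597
scene crate [([-0.188, 0.147, -0.003], 0.94), ([0.243, -0.001, 0.02], 0.91), ([-0.302, -0.014, -0.002], 0.9)]
side crate [([-0.186, 0.139, -0.002], 0.83), ([-0.306, -0.018, -0.001], 0.8), ([0.238, -0.003, 0.024], 0.78)]
```

jog_arm([
  {"x": 0.001,"y": 0,"z": 0,"roll": 0},
  {"x": 0.001,"y": 0,"z": 0,"roll": 0},
  {"x": 0.002,"y": 0,"z": 0,"roll": 0},
  {"x": 0.002,"y": 0,"z": 0,"roll": 0},
  {"x": 0.002,"y": 0,"z": 0,"roll": 0},
])

```text
t: 11.37
position: [0.5889, 0.1413, 0.0412]
tool_rot: [0.73, 0.683, 0.001, 0.005]
contact_force: [-0.8, -4.6, -1.0]
grip_width: 0.0601
```

```bash
python3 st.py
```

```text
t 11.37 tcp stand x 0.1606 y 0.0007 z 0.0412 yaw 0.00 deg tilt z [ 0.0094 -0.0059 -0.9999] F stand [-4.6  0.5 -1. ] mom [-0.69  0.03  0.01] w 0.0601
```

jog_arm([
  {"x": 0.001,"y": 0,"z": 0,"roll": 0},
  {"x": 0.0015,"y": 0,"z": 0,"roll": 0},
  {"x": 0.002,"y": 0,"z": 0.001,"roll": 0},
  {"x": 0.002,"y": 0,"z": 0.002,"roll": 0},
  {"x": 0.002,"y": 0,"z": 0.002,"roll": 0},
])

```text
t: 11.78
position: [0.5895, 0.142, 0.04]
tool_rot: [0.73, 0.684, 0.001, 0.006]
contact_force: [-0.5, -6.6, 2.9]
grip_width: 0.0598
```

```bash
python3 st.py
```

```text
t 11.78 tcp stand x 0.1614 y 0.0002 z 0.0400 yaw 0.04 deg tilt z [ 0.0104 -0.0081 -0.9999] F stand [-6.6  0.   2.9] mom [-1.31  0.23 -0.04] w 0.0598
```

jog_arm([
  {"x": 0.001,"y": 0,"z": 0,"roll": 0},
  {"x": 0.002,"y": 0,"z": 0.001,"roll": 0},
  {"x": 0.002,"y": 0,"z": 0.002,"roll": 0},
  {"x": 0.002,"y": 0,"z": 0.003,"roll": 0},
  {"x": 0.002,"y": 0,"z": 0.003,"roll": 0},
])

```text
t: 12.2
position: [0.5901, 0.1423, 0.0381]
tool_rot: [0.73, 0.684, 0.0, 0.008]
contact_force: [-1.6, -7.9, 4.2]
grip_width: 0.0597
```

```bash
python3 st.py
```

```text
t 12.20 tcp stand x 0.1617 y -0.0004 z 0.0381 yaw 0.10 deg tilt z [ 0.0115 -0.011  -0.9999] F stand [-8.   1.   4.2] mom [-1.47  0.3   0.01] w 0.0597
```

jog_arm([
  {"x": 0.002,"y": 0,"z": 0.001,"roll": 0},
  {"x": 0.003,"y": 0,"z": 0.002,"roll": 0},
  {"x": 0.0035,"y": 0,"z": 0.003,"roll": 0},
  {"x": 0.004,"y": 0,"z": 0.004,"roll": 0},
  {"x": 0.004,"y": 0,"z": 0.004,"roll": 0},
])

```text
t: 12.62
position: [0.5912, 0.1432, 0.0357]
tool_rot: [0.729, 0.685, -0.001, 0.01]
contact_force: [-2.1, -10.9, 7.3]
grip_width: 0.0599
```

```bash
python3 st.py; python3 look.py g
```

```text
t 12.62 tcp stand x 0.1627 y -0.0014 z 0.0357 yaw 0.20 deg tilt z [ 0.0132 -0.0162 -0.9998] F stand [-11.    1.4   7.3] mom [-2.06  0.34  0.06] w 0.0599
scene crate [([-0.188, 0.15, -0.0], 0.73), ([-0.301, -0.014, -0.004], 0.73), ([0.243, -0.004, 0.02], 0.56)]
side crate [([-0.304, -0.017, 0.002], 0.86), ([0.243, -0.0, 0.026], 0.76), ([-0.186, 0.144, -0.002], 0.66)]
```

View pics/side_g.png

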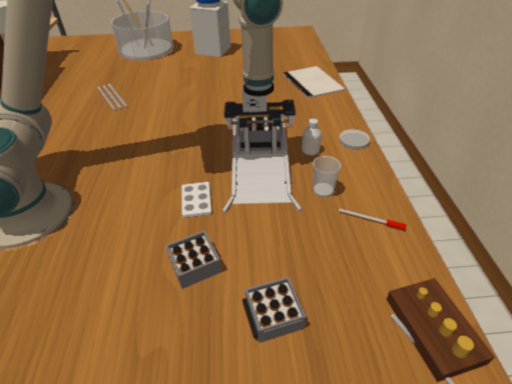

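```bash
cat > tilt.py <<'E'
from rect import *
o=np.array([.579,-.019]); th=np.pi/2-np.radians(3.8)
im,d=save('scene','tl.png'); np.save('tmp.npy',cloud('scene',d))
x,y,z,C=rect('s',o,th,'pics/tl.png','tmp.npy')
g=C.astype(int)
for a in np.arange(.20,.31,.01):
    m=(x>a)&(x<a+.01)&(abs(y)<.055)&(z>.055)&(z<.1)
    r=(x>a)&(x<a+.01)&(y<-.05)&(y>-.068)&(z>.055)&(z<.1)
    print(round(a,2),m.sum(),np.percentile(z[m],[50,95]).round(4) if m.sum()>3 else '',r.sum(), np.percentile(z[r],[50,90]).round(4) if r.sum()>3 else '')
E
python3 tilt.py; python3 st.py
```

```text
0.2 14 [0.0777 0.0816] 60 [0.0773 0.0865]
0.21 76 [0.0824 0.085 ] 57 [0.0768 0.0867]
0.22 117 [0.0691 0.083 ] 57 [0.0763 0.0851]
0.23 279 [0.0747 0.0825] 58 [0.0766 0.0851]
0.24 230 [0.08   0.0824] 53 [0.0746 0.0832]
0.25 152 [0.0789 0.0815] 57 [0.0737 0.0827]
0.26 252 [0.0669 0.0788] 56 [0.0734 0.0822]
0.27 255 [0.0771 0.0799] 48 [0.0731 0.0818]
0.28 204 [0.0772 0.0795] 51 [0.0737 0.0814]
0.29 197 [0.0657 0.0782] 52 [0.0722 0.0799]
0.3 220 [0.0781 0.0807] 30 [0.0777 0.0797]
t 12.87 tcp stand x 0.1627 y -0.0014 z 0.0357 yaw 0.19 deg tilt z [ 0.0133 -0.0161 -0.9998] F stand [-10.6   0.9   6.9] mom [-2.13  0.31  0.05] w 0.0602
```

jog_arm([
  {"x": 0.003,"y": -0.001,"z": 0.001,"roll": 0},
  {"x": 0.004,"y": -0.001,"z": 0.001,"roll": 0},
  {"x": 0.005,"y": -0.001,"z": 0.001,"roll": 0},
  {"x": 0.005,"y": -0.001,"z": 0.002,"roll": 0},
  {"x": 0.005,"y": -0.001,"z": 0.002,"roll": 0},
])

```text
t: 13.28
position: [0.5911, 0.1457, 0.0335]
tool_rot: [0.729, 0.685, -0.002, 0.012]
contact_force: [0.7, -10.4, -2.0]
grip_width: 0.0598
```

```bash
python3 st.py
```

```text
t 13.28 tcp stand x 0.1651 y -0.0011 z 0.0335 yaw 0.22 deg tilt z [ 0.0139 -0.0203 -0.9997] F stand [-10.3  -1.4  -2. ] mom [-1.84 -0.11 -0.19] w 0.0598
```

jog_arm([
  {"x": 0.003,"y": 0,"z": 0.001,"roll": 0},
  {"x": 0.003,"y": 0,"z": 0.002,"roll": 0},
  {"x": 0.003,"y": 0,"z": 0.003,"roll": 0},
  {"x": 0.003,"y": 0,"z": 0.003,"roll": 0},
])

```text
t: 13.62
position: [0.5912, 0.1455, 0.0301]
tool_rot: [0.729, 0.685, -0.004, 0.014]
contact_force: [0.6, -10.5, -2.3]
grip_width: 0.06
```

```bash
python3 st.py;python3 tilt.py
```

```text
t 13.62 tcp stand x 0.1650 y -0.0013 z 0.0301 yaw 0.25 deg tilt z [ 0.0131 -0.0254 -0.9996] F stand [-10.5  -1.3  -2.3] mom [-2.07  0.04 -0.28] w 0.0600
0.2 13 [0.0723 0.076 ] 50 [0.0748 0.0822]
0.21 49 [0.0789 0.0815] 52 [0.0744 0.0819]
0.22 85 [0.066  0.0798] 54 [0.0738 0.0823]
0.23 273 [0.071  0.0796] 54 [0.0731 0.082 ]
0.24 233 [0.0776 0.0797] 52 [0.0736 0.0812]
0.25 161 [0.0769 0.0792] 50 [0.0734 0.0811]
0.26 228 [0.0645 0.0766] 53 [0.0732 0.0809]
0.27 270 [0.0758 0.0788] 46 [0.073  0.0809]
0.28 210 [0.0763 0.0786] 50 [0.0713 0.0802]
0.29 130 [0.0638 0.0776] 48 [0.0719 0.0799]
0.3 305 [0.0763 0.0807] 39 [0.0759 0.0795]
```

jog_arm([
  {"x": 0.001,"y": 0,"z": 0.0005,"roll": 0},
  {"x": 0,"y": 0,"z": 0.0005,"roll": 0},
  {"x": -0.001,"y": 0,"z": 0.0005,"roll": 0},
  {"x": -0.001,"y": 0,"z": 0.0005,"roll": 0},
])

```text
t: 14.0
position: [0.5909, 0.1445, 0.0295]
tool_rot: [0.729, 0.685, -0.004, 0.013]
contact_force: [-0.7, -5.5, -1.8]
grip_width: 0.0601
```

```bash
python3 st.py;python3 tilt.py
```

```text
t 14.00 tcp stand x 0.1639 y -0.0010 z 0.0295 yaw 0.24 deg tilt z [ 0.0124 -0.0252 -0.9996] F stand [-5.5  0.3 -1.8] mom [-0.76  0.23 -0.17] w 0.0601
0.2 16 [0.0704 0.0766] 47 [0.0719 0.0795]
0.21 49 [0.0755 0.0784] 50 [0.0724 0.0799]
0.22 109 [0.0633 0.0761] 47 [0.0717 0.0795]
0.23 281 [0.0704 0.0774] 49 [0.0721 0.0804]
0.24 232 [0.0758 0.0778] 47 [0.0708 0.0798]
0.25 147 [0.0743 0.0781] 50 [0.072  0.0798]
0.26 277 [0.0638 0.0768] 47 [0.0718 0.0793]
0.27 248 [0.0755 0.078 ] 51 [0.0714 0.0801]
0.28 202 [0.0756 0.0777] 45 [0.072  0.0796]
0.29 281 [0.0682 0.0793] 52 [0.0719 0.08  ]
0.3 117 [0.0792 0.0813] 27 [0.0751 0.0808]
```

The crate is level now. I'll back off slowly.

jog_arm([
  {"x": -0.001,"y": 0,"z": 0,"roll": 0},
  {"x": -0.002,"y": 0,"z": -0.001,"roll": 0},
  {"x": -0.003,"y": 0,"z": -0.001,"roll": 0},
  {"x": -0.005,"y": 0,"z": -0.001,"roll": 0},
  {"x": -0.01,"y": 0,"z": -0.002,"roll": 0},
  {"x": -0.02,"y": 0,"z": -0.003,"roll": 0},
  {"x": -0.03,"y": 0,"z": -0.004,"roll": 0},
  {"x": -0.04,"y": 0,"z": -0.005,"roll": 0},
  {"x": -0.04,"y": 0,"z": -0.005,"roll": 0},
])

```text
t: 14.8
position: [0.5884, 0.1025, 0.0359]
tool_rot: [0.729, 0.684, -0.004, 0.014]
contact_force: [0.2, 0.1, 0.2]
grip_width: 0.0598
```

```bash
python3 st.py;python3 tilt.py; python3 look.py h
```

```text
t 14.80 tcp stand x 0.1218 y -0.0013 z 0.0359 yaw 0.14 deg tilt z [ 0.0128 -0.0261 -0.9996] F stand [ 0.1 -0.2  0.2] mom [-0.03  0.08  0.01] w 0.0598
0.2 236 [0.0755 0.0777] 44 [0.0718 0.0794]
0.21 190 [0.0754 0.0782] 52 [0.0714 0.0796]
0.22 201 [0.0627 0.0706] 44 [0.0728 0.0803]
0.23 276 [0.0729 0.078 ] 48 [0.0716 0.0794]
0.24 216 [0.0757 0.078 ] 49 [0.0719 0.08  ]
0.25 141 [0.0691 0.0777] 50 [0.0724 0.079 ]
0.26 294 [0.0666 0.0769] 46 [0.0717 0.0795]
0.27 247 [0.0758 0.0782] 51 [0.0728 0.0794]
0.28 173 [0.0756 0.0779] 50 [0.0713 0.0789]
0.29 322 [0.069  0.0802] 55 [0.0736 0.0797]
0.3 66 [0.079  0.0804] 15 [0.0757 0.0797]
scene crate [([0.244, -0.002, 0.014], 0.86), ([-0.186, 0.145, -0.001], 0.83), ([-0.302, -0.017, 0.002], 0.69)]
side crate [([-0.303, -0.018, 0.003], 0.78), ([0.244, -0.001, 0.022], 0.7), ([-0.186, 0.14, -0.002], 0.68)]
```

View pics/scene_h.png

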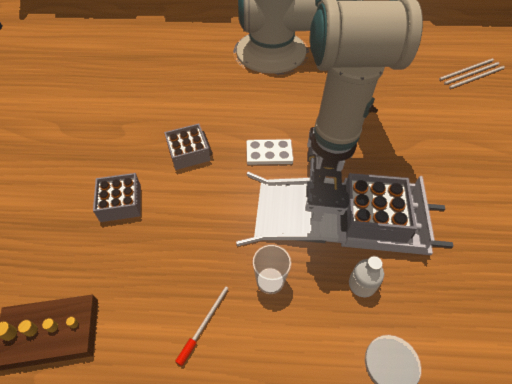

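Seated: the crate stays flat and sits between lip and buffer, about (345–415, 175–240) px. I'll raise the tool clear and settle.

jog_arm([
  {"x": -0.01,"y": 0,"z": -0.03,"roll": 0},
  {"x": -0.02,"y": 0,"z": -0.06,"roll": 0},
  {"x": -0.03,"y": 0,"z": -0.09,"roll": 0},
  {"x": -0.03,"y": 0,"z": -0.12,"roll": 0},
  {"x": -0.03,"y": 0,"z": -0.12,"roll": 0},
  {"x": -0.03,"y": 0,"z": -0.12,"roll": 0},
  {"x": -0.03,"y": 0,"z": -0.12,"roll": 0},
  {"x": -0.03,"y": 0,"z": -0.12,"roll": 0},
])

```text
t: 15.72
position: [0.5838, 0.0782, 0.1545]
tool_rot: [0.728, 0.685, -0.005, 0.012]
contact_force: [-0.2, 0.0, -0.6]
grip_width: 0.0599
```

```bash
python3 st.py; python3 tilt.py|sed -n '1p;5p;10p'; python3 look.py i; python3 -c "
from h import *
print(arm.close_job())"
```

```text
t 15.72 tcp stand x 0.0973 y 0.0017 z 0.1545 yaw 0.27 deg tilt z [ 0.0093 -0.025  -0.9996] F stand [ 0.   0.2 -0.6] mom [-0.05  0.08  0.02] w 0.0599
0.2 233 [0.0754 0.0782] 45 [0.0717 0.0797]
0.24 222 [0.0757 0.078 ] 52 [0.0721 0.0799]
0.29 318 [0.0695 0.0801] 52 [0.0733 0.0799]
scene crate [([-0.3, -0.018, -0.006], 0.93), ([0.248, -0.003, 0.015], 0.87), ([-0.185, 0.146, 0.002], 0.73)]
side crate [([-0.305, -0.018, 0.001], 0.84), ([0.243, -0.002, 0.02], 0.68), ([-0.184, 0.142, -0.0], 0.56)]
the job is handed in; nothing more can be done
None
```

The crate is seated in the bay, flat on its floor behind the lip, and I handed the job in at about 16 s of the 64 s allowed. `close_job` gives no verdict, so this rests on my own checks.

**Push:** I pushed the largest crate on its bumper rail with the two fingers 60 mm apart. It was straightened on the bench, then went up the ramp, over the landing and on against the buffer. The bay was out by about 11 mm (s), judged from the depth pictures.

**Dropping behind the lip:** The buffer touched, and the near edge then cleared the lip roughly 5 mm further on. Friction with the fingers held the edge about 3 mm up. It dropped fully when I moved down a little and eased off the push. The tool then backed out and lifted clear.

**Last checks:**
- **Level and height:** the depth pictures put the crate's top at about 80 mm along its whole length, which means it is level with its underside near 18 mm. This stayed the same after release.
- **Position:** the crate's centre is at about x = 0.244 m and y = -0.002 m in the stand frame. The two cameras differed by 5 mm in x in the last look (0.248 and 0.243 m), which is within the networks' scatter.
- **Buffer force:** the most I read while pressing was about 13 N in total, on readings taken between moves. The force during a move was not recorded.
- **Surroundings:** the tool reads no contact force. The beaker, bottle and spot plate looked unmoved in the pictures, but I did not re-measure their positions at the end.

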